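Pack the closed sauce pots into the delivery tray

ROBOT

A 6-joint arm with a two-finger parallel gripper is mounted at the origin on the work surface. World frame = base frame: x ahead of the robot, y to its left, z up, the work surface at z = 0. Lengths are in mm, angles in rad, forces in N, time in s.
With the tool pointing down it reaches from about 275 to 750 mm from the base axis. Payload 10.2 kg.
Tool frame: the origin (TCP) lies midway between the tips of the shut fingers; the grasp point (between the pads) lies 19 mm behind it (tcp_to_grasp is the distance from the TCP to the grasp point, in mm); z points along the fingers, y is the direction in which the jaws open and shut (so a half turn about z gives the same grasp; the last joint's range is limited). The gripper opens to 85 mm and grips with 20 to 120 N. Pads are 22 mm wide; open, the fingers measure 114 mm over their backs; the gripper's body (76 mm by 85 mm) begins 54 mm behind the grasp point. The pads swing forward as they close: fully open they stand 13 mm farther back than shut.
Start: joints at [1.118, 0.313, 1.498, -0, 1.331, -0.223], TCP at [119.598, 511.202, 200.494] pointing down, gripper open.
Joint ranges: [-2.94, 2.94], [-0.97, 2.17], [0.19, 2.56], [-1.23, 4.37], [0.02, 3.11], [-2.88, 2.88]. Speed limits (rad/s): [2.39, 2.39, 3.01, 3.14, 3.14, 3.14].

INTERFACE

Orientations are given as a unit quaternion [w, x, y, z].
In Python, from workcell import * gives the robot as it stands.
- The arm moves only by the tool jog_arm, never from a script. Its argument "targets" is a list of rows, each a list of 2 entries, a list of its own where there are three numbers: the shift along the tool's x, y, z in m, then the turn, a rotation vector about the tool's x, y, z in rad. In form: [[[x, y, z], [rx, ry, rz]], ...]. A call has exactly 10 rows; each row is the pose to reach, as a shift and turn from the pose commanded when the call began, along the tool's axes at that moment; what a row does not reach only later rows make up. A row lasts 1/10 s, in which the tool goes at most 50 mm and 8.59 degrees, less where a joint would pass 70% of its speed; a pose out of reach is approached as far as the arm can. A call with a gripper value outside its range is refused whole. "fingers" is the opening, from -1 (shut) to 1 (fully open), set as the call begins (left out, the last holds). The fingers move at their own pace and stop on an object; "squeeze" is the grip in N (left out, the last holds). Time passes only in rows, so rows that repeat a pose let the fingers close, or fill a call up. It gives the time, the measured TCP pose, the force and the opening at its end, in the units of the state.
- get_state(): the state, without advancing time (a new reading comes with each control period).
- camera(name): name is "side" or "top" or "wrist"; returns the picture (420x560x3 uint8, red, green, blue); there is no depth.
- camera_info(name): a dict with "fx", "fy", "cx", "cy" (pixels), "eye" and "orientation" of the camera in the world; the wrist camera has in their place "tool_from_camera" (4x4, takes a point from camera to tool coordinates, whose origin is the TCP and whose axes are the flange's). Camera axes: x right, y down, z forward; pixel columns grow to the right and rows downward; lengths in mm; the calibration is good to about 2 mm. The wrist camera is an equidistant fisheye: a pixel r from the principal point sees the ray r / f radians off the axis. A picture is of the moment at which its call begins: read the wrist's pose just before it. camera_info takes no time and is no camera call.
- sign_off(): hands the job in, once; it reports no verdict.
The state is a dict: "time": time; "qpos": joint angles; "qd": joint speeds; "tau": joint torques, N m; "eef_pos": TCP position; "eef_rot": TCP orientation; "force": force on the tool from outside, world axes, zero at the start; "wrist_torque": the same for the moment, N m; "finger_gap": finger opening in mm.
Only numpy, scipy, OpenCV 4.12 (cv2) and the standard library are available. Lean on these libraries where they do the work, as an engineer would, in place of code of your own. Each camera call takes 0.05 s, during which the arm holds its last target.

TASK

Pack the order: take the four closed (lidded) pots from the packing table and stand each one, flat and upright, in the insert of the delivery tray that matches its shape and size - wide round, slim round, square, oblong. Keep the closed pots upright all the way, and leave the two open, empty pots standing where they are.

Things in the scene. Friction and masses are not known exactly. Their poses are not given: they have to be found in the camera images.
- pot_wide: Wide round closed pot: white plastic pot with a closed white lid (grey seam line round it, raised panel and a tiny grey tab on top), straight sides, about 120 g, loose; stands upright on the table at the start. Diameter 60 mm, height 44 mm. Origin: centre of its underside, z up.
- pot_slim: Slim tall round closed pot: white plastic pot with a closed white lid (grey seam line round it, raised panel and a tiny grey tab on top), straight sides, about 120 g, loose; stands upright on the table at the start. Diameter 42 mm, height 58 mm. Origin: centre of its underside, z up.
- pot_square: Square closed pot: white plastic pot with a closed white lid (grey seam line round it, raised panel and a tiny grey tab on top), straight sides, about 120 g, loose; stands upright on the table at the start. 52 x 52 mm, height 48 mm. Origin: centre of its underside, z up. x and y along its sides.
- pot_oblong: Oblong closed pot: white plastic pot with a closed white lid (grey seam line round it, raised panel and a tiny grey tab on top), straight sides, about 120 g, loose; stands upright on the table at the start. 76 mm along its x, 44 mm along its y (grip it across y), height 44 mm. Origin: centre of its underside, z up.
- open_round: Look-alike: open, empty round pot without lid, white plastic, outer diameter 60 mm, height 38 mm, wall 3 mm, about 50 g, loose. To be left where it stands. Origin: centre of its underside, z up.
- open_square: Look-alike: open, empty square pot without lid, white plastic, 52 x 52 mm outside, height 42 mm, wall 3 mm, about 50 g, loose. To be left where it stands. Origin: centre of its underside, z up.
- nest_wide: Large round brown card insert for the wide round pot, inner diameter 76 mm. Fixed, one of four in a 2 by 2 grid (centres 110 mm apart, order varies), square to the low grey delivery tray, 240 x 240 mm, rim 14 mm above the table. Insert floor 4 mm thick, rim 4 mm wide, 7 mm above that floor. Origin: centre of its underside, 5 mm above the table; x, y along the tray's sides, z up.
- nest_slim: Small round brown card insert for the slim pot, inner diameter 58 mm. Fixed, one of four in a 2 by 2 grid (centres 110 mm apart, order varies), square to the low grey delivery tray, 240 x 240 mm, rim 14 mm above the table. Insert floor 4 mm thick, rim 4 mm wide, 7 mm above that floor. Origin: centre of its underside, 5 mm above the table; x, y along the tray's sides, z up.
- nest_square: Square brown card insert for the square pot, inside 64 x 64 mm. Fixed, one of four in a 2 by 2 grid (centres 110 mm apart, order varies), square to the low grey delivery tray, 240 x 240 mm, rim 14 mm above the table. Insert floor 4 mm thick, rim 4 mm wide, 7 mm above that floor. Origin: centre of its underside, 5 mm above the table; x, y along the tray's sides, z up.
- nest_oblong: Oblong brown card insert for the oblong pot, inside 92 mm along its x and 60 mm along its y. Fixed, one of four in a 2 by 2 grid (centres 110 mm apart, order varies), square to the low grey delivery tray, 240 x 240 mm, rim 14 mm above the table. Insert floor 4 mm thick, rim 4 mm wide, 7 mm above that floor. Origin: centre of its underside, 5 mm above the table; x, y along the tray's sides, z up.

How it is judged (in metres and radians):
At the end, for the whole second after the job is handed in: Each of the four closed pots rests on the floor of its own matching insert (underside less than 8 mm above the insert's underside, centre within 13 mm of the insert's centre, upright within 0.12 rad), at rest and released; both open pots still stand upright within 30 mm of where they started (horizontal distance between pot_wide and nest_wide below 0.013 m and z of pot_wide in the frame of nest_wide below 0.008 m and angle between each of pot_wide, pot_slim, pot_square, pot_oblong, open_round, open_square's own z axis and vertical below 0.12 rad and linear speed of each of pot_wide, pot_slim, pot_square, pot_oblong, open_round, open_square below 0.02 m/s and horizontal distance between pot_slim and nest_slim below 0.013 m and z of pot_slim in the frame of nest_slim below 0.008 m and horizontal distance between pot_square and nest_square below 0.013 m and z of pot_square in the frame of nest_square below 0.008 m and horizontal distance between pot_oblong and nest_oblong below 0.013 m and z of pot_oblong in the frame of nest_oblong below 0.008 m and distance of each of open_round, open_square from where it was at the start of the episode below 0.03 m); the robot touches nothing.
It fails at once if a closed pot is tipped over by more than about 45 degrees (angle between any of pot_wide, pot_slim, pot_square, pot_oblong's own z axis and vertical above 0.8 rad).
It fails at once if an open empty pot is moved by more than 30 mm or tipped over (distance of any of open_round, open_square from where it was at the start of the episode above 0.03 m or angle between any of open_round, open_square's own z axis and vertical above 0.8 rad).
It also fails if it takes over 88 s, if anything falls off the work surface, if the arm or the gripper's body presses on something with over 40 N, if the wrist force passes 120 N, or if a joint passes its speed limit or range.

## Working session

There is one attempt and no reset: what is moved stays moved. The work goes in short steps, Python scripts to look and compute and a tool call to move; the robot and the scene stay as the last step left them, time stands still between calls to the robot, and variables do not carry over. Pictures are saved under pics/ and viewed, and the job is handed in when it is done.

Besides the shell and the picture viewer there is one more tool, called after "Emit:" as name(argument=value, ...), one argument or row to a line, values as JSON. jog_arm: Moves the arm, as the interface text tells. Its arguments: {"type":"object","properties":{"targets":{"type":"array","items":{"type":"array"}},"fingers":{"type":"number"},"squeeze":{"type":"number"}},"required":["targets"]}

```bash
mkdir -p pics
python3 - <<'E'
from workcell import *
import cv2
s=get_state(); print(s)
for n in("top","side","wrist"):
    print(n,camera_info(n))
    cv2.imwrite(f"pics/a_{n}.png",camera(n)[:,:,::-1])
E
```

```text
{'time': 0.0, 'qpos': array([ 1.11759940e+00,  3.13449807e-01,  1.49844321e+00,  4.83203831e-05,
        1.33096658e+00, -2.23404811e-01]), 'qd': array([-0.00033256, -0.00101931,  0.00191155,  0.0017338 ,  0.00086776,
        0.00089931]), 'tau': array([-5.62689274e-04, -4.12275267e+01, -2.59746695e+01, -2.07958469e-04,
        4.12357069e-03,  6.78606398e-07]), 'eef_pos': array([119.45438662, 510.935783  , 199.9328822 ]), 'eef_rot': array([-2.32375915e-04,  1.14649123e-01,  9.93405847e-01, -5.89782412e-04]), 'force': array([-0.65023978,  0.09042095, -0.42710323]), 'wrist_torque': array([-0.0278367 , -0.00326901, -0.02641259]), 'finger_gap': 85.45861048097504}
top {'fx': 500.1210040225165, 'fy': 500.1210040225165, 'cx': 282.369816928703, 'cy': 210.19742161578742, 'eye': array([ 431.8144141 ,  -17.25983402, 1032.46813953]), 'orientation': array([ 0.03069999, -0.70634985,  0.70645721, -0.03233587])}
side {'fx': 390.40438966272467, 'fy': 390.40438966272467, 'cx': 283.2720609619444, 'cy': 207.23984381211017, 'eye': array([267.00922727, 503.74321628, 633.68545581]), 'orientation': array([ 0.08726697, -0.23901576,  0.89517095, -0.36595752])}
wrist {'fx': 325.19226210127806, 'fy': 325.19226210127806, 'cx': 281.27091712101316, 'cy': 204.3286941170353, 'tool_from_camera': array([[ 2.61095909e-04, -9.47233463e-01, -3.20544377e-01,
         8.19379809e+01],
       [ 9.99999960e-01,  2.80780902e-04, -1.51903098e-05,
        -3.08449563e-01],
       [ 1.04391509e-04, -3.20544360e-01,  9.47233499e-01,
        -1.72756536e+02],
       [ 0.00000000e+00,  0.00000000e+00,  0.00000000e+00,
         1.00000000e+00]])}
```

View pics/a_top.png

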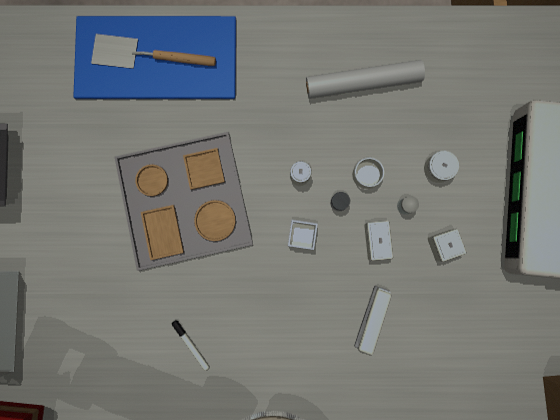

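View pics/a_side.png

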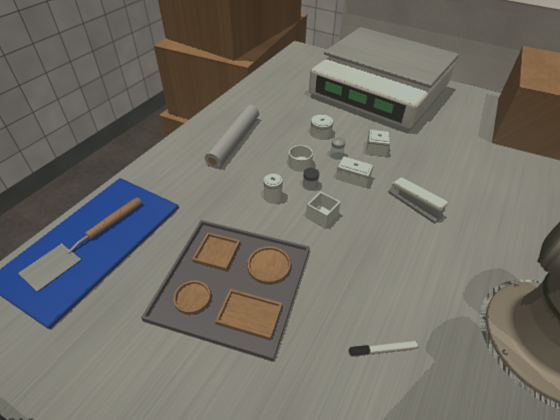

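View pics/a_wrist.png

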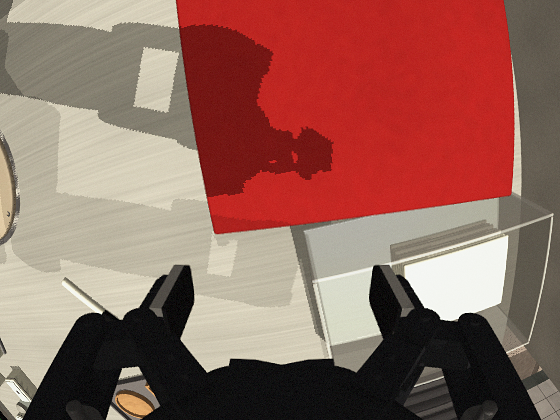

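Run:
```python
import cv2
im=cv2.imread("pics/a_top.png")
cv2.imwrite("pics/z1.png",cv2.resize(im[145:270,280:470],None,fx=4,fy=4,interpolation=cv2.INTER_CUBIC))
cv2.imwrite("pics/z2.png",cv2.resize(im[125:275,110:260],None,fx=4,fy=4,interpolation=cv2.INTER_CUBIC))
```

```text
(no output)
```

View pics/z1.png

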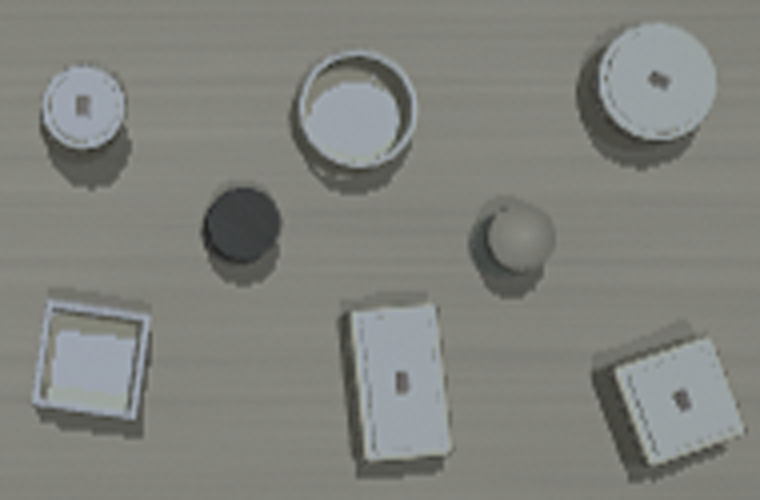

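View pics/z2.png

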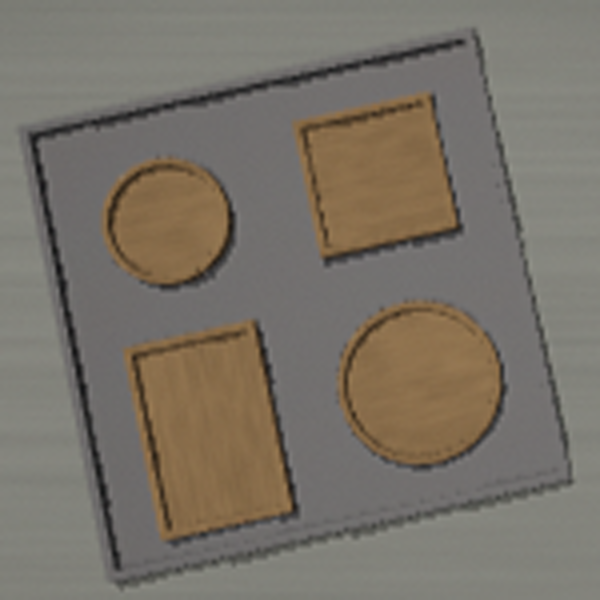

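```bash
cat > h.py <<'E'
import numpy as np,cv2
from scipy.spatial.transform import Rotation as R
from workcell import *
def Q(q): return R.from_quat([q[1],q[2],q[3],q[0]])
def ray(name,px,z):
    c=camera_info(name); px=np.atleast_2d(px).astype(float)
    d=np.c_[(px[:,0]-c["cx"])/c["fx"],(px[:,1]-c["cy"])/c["fy"],np.ones(len(px))]
    d=Q(c["orientation"]).apply(d); e=c["eye"]
    return (e+d*((z-e[2])/d[:,2])[:,None])[:,:2]
E
cat > m.py <<'E'
from h import *
im=cv2.imread("pics/a_top.png"); g=im.min(2)
def comp(mask,p,z):
    n,l,st,_=cv2.connectedComponentsWithStats(mask.astype(np.uint8))
    k=l[p[1]-6:p[1]+7,p[0]-6:p[0]+7]; k=k[k>0]; i=np.bincount(k).argmax()
    c,_=cv2.findContours((l==i).astype(np.uint8),0,1)
    c=max(c,key=cv2.contourArea)[:,0]
    return ray("top",c,z).astype(np.float32)
print("thr",[g[p[1]+4,p[0]+8] for p in [(444,166),(301,172),(449,245),(380,241)]], g[300,300])
w=g>150
for n,p,z in [("wide",(444,166),44),("slim",(301,172),58),("square",(449,245),48),("oblong",(380,241),44),("o_round",(369,173),38),("o_sq",(303,235),42)]:
    X=comp(w,p,z); r=cv2.minAreaRect(X);print(n,"rect",np.round(r[0],1),np.round(r[1],1),round(r[2],1),"circ",np.round(cv2.minEnclosingCircle(X),1) if 0 else [np.round(v,1) for v in cv2.minEnclosingCircle(X)])
    if n[1]!="_":
        s=g[p[1]-5:p[1]+6,p[0]-5:p[0]+6]; y,x=np.where(s<130); print("   tab",ray("top",[x.mean()+p[0]-5,y.mean()+p[1]-5],z),len(x))
hsv=cv2.cvtColor(im,cv2.COLOR_BGR2HSV); b=(hsv[...,1]>90)&(hsv[...,0]<25)
for n,p in [("wide",(216,221)),("slim",(152,181)),("square",(206,169)),("oblong",(164,233))]:
    X=comp(b,p,15); r=cv2.minAreaRect(X);print(n,"rect",np.round(r[0],1),np.round(r[1],1),round(r[2],1),[np.round(v,1) for v in cv2.minEnclosingCircle(X)])
E
python3 m.py
```

```text
thr [np.uint8(154), np.uint8(147), np.uint8(154), np.uint8(155)] 122
wide rect [ 611.6 -342.7] [54.8 55. ] 44.4 circ [array([ 611., -343.]), np.float64(28.7)]
   tab [[ 611.62375196 -343.66024051]] 17
slim rect [596.5 -55.3] [35.9 37.5] 0.0 circ [array([596. , -54.8]), np.float64(19.7)]
   tab [[596.47798048 -54.28264406]] 15
square rect [ 452.1 -348.2] [48.4 49.2] 19.4 circ [array([ 452.1, -348. ]), np.float64(33.5)]
   tab [[ 451.86377781 -349.15550658]] 19
oblong rect [ 461.3 -212. ] [72.2 41.7] 5.2 circ [array([ 461.2, -211.4]), np.float64(40.5)]
   tab [[ 461.10030626 -212.33776919]] 15
o_round rect [ 590.8 -189.7] [44.3 38.7] 89.2 circ [array([ 590.7, -191.1]), np.float64(23.7)]
o_sq rect [466.1 -59. ] [37.8 36.7] 81.6 circ [array([466.1, -59.4]), np.float64(25.6)]
wide rect [502.4 119.2] [82.7 80.3] 45.3 [array([502.3, 118.9]), np.float64(41.7)]
slim rect [585.1 249. ] [62.2 64. ] 0.0 [array([585.1, 249.5]), np.float64(33.1)]
square rect [609.2 142.8] [72.2 71.9] 12.7 [array([609. , 142.7]), np.float64(49.8)]
oblong rect [478.3 225.6] [99.9 68.9] 12.6 [array([478.6, 226.1]), np.float64(59.2)]
```

```bash
cat >> h.py <<'E'
def to(x,y,z,yaw=None):
    "shift in tool axes (m) & rz; yaw = wanted world angle of the jaw (tool y), deg"
    s=get_state(); r=Q(s["eef_rot"]); M=r.as_matrix()
    cur=np.degrees(np.arctan2(M[1,1],M[0,1])); tilt=np.degrees(np.arccos(-M[2,2]))
    sh=M.T@(np.array([x,y,z])-s["eef_pos"])/1000
    rv=np.zeros(3)
    if yaw is not None:
        d=(yaw-cur+90)%180-90
        a=np.radians(cur+d); T=np.array([[-np.sin(a) ,np.cos(a),0],[np.cos(a),np.sin(a),0],[0,0,-1]])
        T[:,0]=np.cross(T[:,1],T[:,2])
        rv=R.from_matrix(M.T@T).as_rotvec()
    print("t",s["time"],"tcp",np.round(s["eef_pos"],1),"jaw",round(cur,1),"tilt",round(tilt,2),"q",np.round(s["qpos"],2),"gap",round(s["finger_gap"],1),"F",np.round(s["force"],1))
    print("shift",np.round(sh,4),"turn",np.round(rv,3))
E
python3 - <<'E'
from h import *
to(611.5,-343.2,110,76.8)
# cross-check: side view rough tab pixels (by eye) on lid heights
for n,p,z in [("wide",(321,121),44),("slim",(273,179),58),("square",(378,135),48),("oblong",(355,163),44)]: print(n,ray("side",p,z))
E
```

```text
t 0.15 tcp [119.5 511.  200.1] jaw 76.8 tilt 0.05 q [ 1.12  0.31  1.5  -0.    1.33 -0.22] gap 85.5 F [ 0.5 -0.5  1.1]
shift [-0.6737 -0.7196  0.0906] turn [-0.001 -0.     0.001]
wide [[ 611.12170855 -334.27658178]]
slim [[595.34349356 -53.15055556]]
square [[ 455.05266026 -346.67139612]]
oblong [[ 464.49073124 -215.43422634]]
```

Emit:
jog_arm(
  targets=[
    [[-0.674,-0.72,0.06],[0,0,0]],
    [[-0.674,-0.72,0.06],[0,0,0]],
    [[-0.674,-0.72,0.06],[0,0,0]],
    [[-0.674,-0.72,0.06],[0,0,0]],
    [[-0.674,-0.72,0.06],[0,0,0]],
    [[-0.674,-0.72,0.06],[0,0,0]],
    [[-0.674,-0.72,0.06],[0,0,0]],
    [[-0.674,-0.72,0.06],[0,0,0]],
    [[-0.674,-0.72,0.06],[0,0,0]],
    [[-0.674,-0.72,0.06],[0,0,0]],
  ],
  fingers=1,
  squeeze=40,
)

```text
time: 1.15
eef_pos: [369.2, 76.7, 170.2]
eef_rot: [0.0, 0.115, 0.993, 0.0]
force: [0.4, 0.9, 0.3]
finger_gap: 85.5
```

```bash
python3 -c "
from h import *
to(611.5,-343.2,130,76.8)"
```

```text
t 1.15 tcp [369.2  76.7 170.2] jaw 76.8 tilt 0.03 q [-0.11  0.01  1.94  0.    1.19 -1.45] gap 85.5 F [0.4 0.9 0.3]
shift [-0.3316 -0.3536  0.0403] turn [0.    0.001 0.   ]
```

Emit:
jog_arm(
  targets=[
    [[-0.332,-0.354,0.04],[0,0,0]],
    [[-0.332,-0.354,0.04],[0,0,0]],
    [[-0.332,-0.354,0.04],[0,0,0]],
    [[-0.332,-0.354,0.04],[0,0,0]],
    [[-0.332,-0.354,0.04],[0,0,0]],
    [[-0.332,-0.354,0.04],[0,0,0]],
    [[-0.332,-0.354,0.04],[0,0,0]],
    [[-0.332,-0.354,0.04],[0,0,0]],
    [[-0.332,-0.354,0.04],[0,0,0]],
    [[-0.332,-0.354,0.04],[0,0,0]],
  ],
)

```text
time: 2.15
eef_pos: [611.7, -344.0, 129.0]
eef_rot: [-0.0, 0.115, 0.993, 0.0]
force: [-0.3, -0.4, -0.4]
finger_gap: 85.4
```

```bash
python3 -c "
from h import *
to(611.5,-343.2,5,76.8)
cv2.imwrite('pics/w1.png',camera('wrist')[:,:,::-1])"
```

```text
t 2.15 tcp [ 611.7 -344.   129. ] jaw 76.8 tilt 0.05 q [-0.68  0.77  0.96 -0.    1.41 -2.02] gap 85.4 F [-0.3 -0.4 -0.4]
shift [0.0003 0.0007 0.124 ] turn [ 0.    -0.001 -0.001]
```

View pics/w1.png

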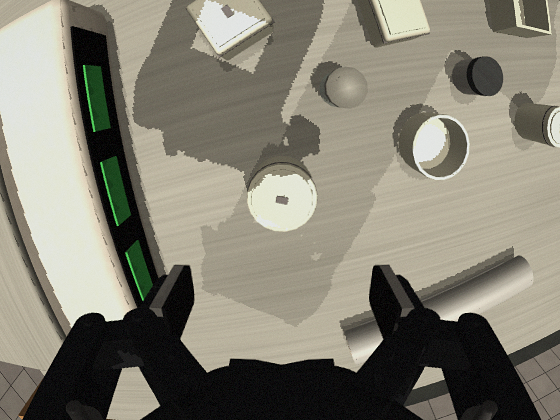

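The wrist view shows the wide lid's tab at (282,199), on the tool axis to within about 1.5 mm, so I can go down.

Emit:
jog_arm(
  targets=[
    [[0,0.001,0.02],[0,0,0]],
    [[0,0.001,0.05],[0,0,0]],
    [[0,0.001,0.08],[0,0,0]],
    [[0,0.001,0.1],[0,0,0]],
    [[0,0.001,0.115],[0,0,0]],
    [[0,0.001,0.122],[0,0,0]],
    [[0,0.001,0.124],[0,0,0]],
    [[0,0.001,0.124],[0,0,0]],
    [[0,0.001,0.124],[0,0,0]],
    [[0,0.001,0.124],[0,0,0]],
  ],
)

```text
time: 3.2
eef_pos: [611.9, -340.9, 7.1]
eef_rot: [0.001, 0.115, 0.993, -0.0]
force: [0.5, 0.1, -0.0]
finger_gap: 85.1
```

Emit:
jog_arm(
  targets=[
    [[0,0,0],[0,0,0]],
    [[0,0,0],[0,0,0]],
    [[0,0,0],[0,0,0]],
    [[0,0,0],[0,0,0]],
    [[0,0,0],[0,0,0]],
    [[0,0,0],[0,0,0]],
    [[0,0,0],[0,0,0]],
    [[0,0,0],[0,0,0]],
    [[0,0,0],[0,0,0]],
    [[0,0,0],[0,0,0]],
  ],
  fingers=-1,
  squeeze=40,
)

```text
time: 4.2
eef_pos: [614.0, -342.8, 11.2]
eef_rot: [0.004, 0.115, 0.993, -0.003]
force: [-0.0, -0.5, 20.7]
finger_gap: -0.0
```

```bash
python3 -c "
from h import *
to(611.5,-343.2,5,76.8)
cv2.imwrite('pics/w2.png',camera('wrist')[:,:,::-1])
cv2.imwrite('pics/t2.png',cv2.resize(camera('side')[80:220,220:420,::-1],None,fx=4,fy=4))"
```

```text
t 4.2 tcp [ 614.  -342.8   11.2] jaw 76.8 tilt 0.56 q [-0.68  0.88  1.08 -0.    1.18 -2.02] gap -0.0 F [-0.  -0.5 20.7]
shift [ 0.0024 -0.0009  0.0062] turn [-0.004  0.009  0.001]
```

View pics/w2.png

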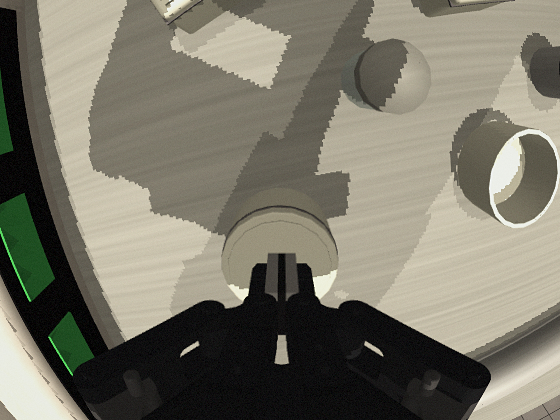

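View pics/t2.png

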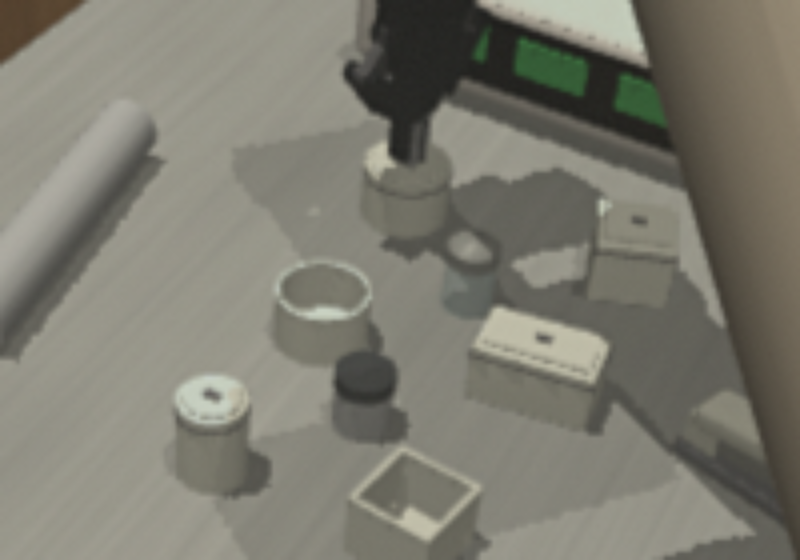

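The fingers closed on top of the lid. Contact at lid height (44 mm) with a TCP reading of 11 mm, and the fingertip pixel (283,255), both put the real tips about 33 mm behind the stated TCP. I'll lift off, open and re-check.

Emit:
jog_arm(
  targets=[
    [[0,0,-0.01],[0,0,0]],
    [[0,0,-0.025],[0,0,0]],
    [[0,0,-0.04],[0,0,0]],
    [[0,0,-0.055],[0,0,0]],
    [[0,0,-0.07],[0,0,0]],
    [[0,0,-0.07],[0,0,0]],
    [[0,0,-0.07],[0,0,0]],
    [[0,0,-0.07],[0,0,0]],
    [[0,0,-0.07],[0,0,0]],
    [[0,0,-0.07],[0,0,0]],
  ],
)

```text
time: 5.3
eef_pos: [611.4, -340.5, 75.5]
eef_rot: [-0.0, 0.115, 0.993, 0.0]
force: [-0.1, 0.3, -0.5]
finger_gap: -0.1
```

```bash
python3 -c "
from h import *
to(611.5,-343.2,-25,76.8)
cv2.imwrite('pics/w3.png',camera('wrist')[:,:,::-1])
i=camera('side');cv2.imwrite('pics/s3.png',i[:,:,::-1])"
```

```text
t 5.3 tcp [ 611.4 -340.5   75.5] jaw 76.8 tilt 0.05 q [-0.68  0.81  1.03 -0.    1.3  -2.02] gap -0.1 F [-0.1  0.3 -0.5]
shift [-0.0008 -0.0027  0.1005] turn [ 0.    -0.001  0.001]
```

View pics/w3.png

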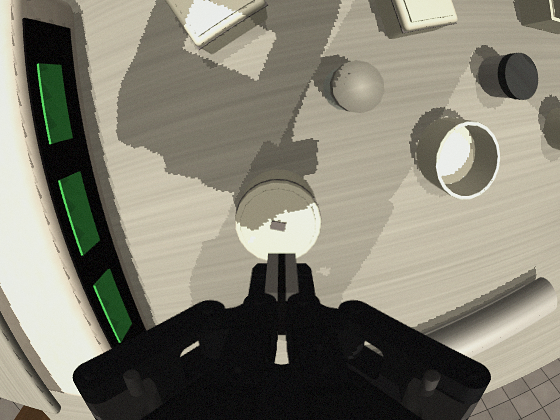

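View pics/s3.png

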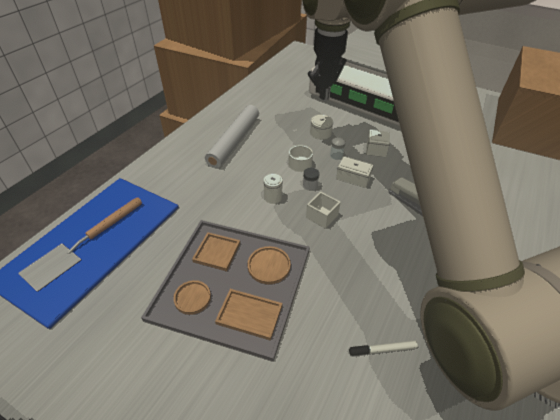

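Emit:
jog_arm(
  targets=[
    [[-0.001,-0.0025,0],[0,0,0]],
    [[-0.001,-0.0025,0],[0,0,0]],
    [[-0.001,-0.0025,0],[0,0,0]],
    [[-0.001,-0.0025,0],[0,0,0]],
    [[-0.001,-0.0025,0.01],[0,0,0]],
    [[-0.001,-0.0025,0.03],[0,0,0]],
    [[-0.001,-0.0025,0.05],[0,0,0]],
    [[-0.001,-0.0025,0.06],[0,0,0]],
    [[-0.001,-0.0025,0.07],[0,0,0]],
    [[-0.001,-0.0025,0.07],[0,0,0]],
  ],
  fingers=1,
)

```text
time: 6.4
eef_pos: [611.6, -342.9, 4.8]
eef_rot: [-0.001, 0.115, 0.993, 0.001]
force: [0.4, 0.1, -0.1]
finger_gap: 85.2
```

Emit:
jog_arm(
  targets=[
    [[0,0,0.01],[0,0,0]],
    [[0,0,0.015],[0,0,0]],
    [[0,0,0.02],[0,0,0]],
    [[0,0,0.025],[0,0,0]],
    [[0,0,0.028],[0,0,0]],
    [[0,0,0.03],[0,0,0]],
    [[0,0,0.03],[0,0,0]],
    [[0,0,0.03],[0,0,0]],
    [[0,0,0.03],[0,0,0]],
    [[0,0,0.03],[0,0,0]],
  ],
)

```text
time: 7.4
eef_pos: [612.1, -343.3, -23.6]
eef_rot: [0.0, 0.115, 0.993, -0.0]
force: [-0.7, 1.2, 0.4]
finger_gap: 85.6
```

```bash
python3 -c "
from h import *
to(611.5,-343.2,-25,76.8)
cv2.imwrite('pics/w4.png',camera('wrist')[:,:,::-1])
"
```

```text
t 7.4 tcp [ 612.1 -343.3  -23.6] jaw 76.8 tilt 0.02 q [-0.68  0.92  1.09 -0.    1.13 -2.02] gap 85.6 F [-0.7  1.2  0.4]
shift [0.0006 0.     0.0014] turn [-0.     0.     0.001]
```

View pics/w4.png

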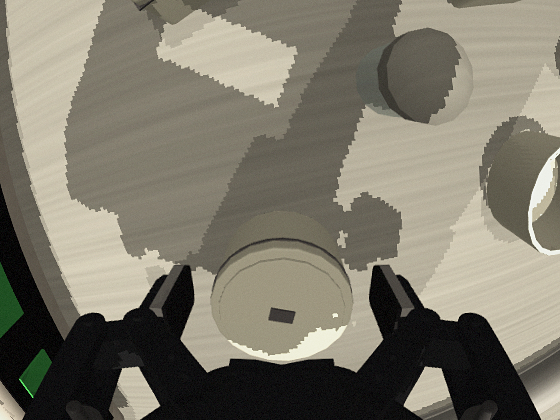

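Emit:
jog_arm(
  targets=[
    [[0,0,0],[0,0,0]],
    [[0,0,0],[0,0,0]],
    [[0,0,0],[0,0,0]],
    [[0,0,0],[0,0,0]],
    [[0,0,0],[0,0,0]],
    [[0,0,0],[0,0,0]],
    [[0,0,0],[0,0,0]],
    [[0,0,0],[0,0,0]],
    [[0,0,0],[0,0,0]],
    [[0,0,0],[0,0,0]],
  ],
  fingers=-1,
)

```text
time: 8.45
eef_pos: [612.2, -343.4, -23.6]
eef_rot: [0.0, 0.115, 0.993, -0.0]
force: [-1.0, 1.5, 5.3]
finger_gap: 59.2
```

Emit:
jog_arm(
  targets=[
    [[0,0,-0.005],[0,0,0]],
    [[0,0,-0.015],[0,0,0]],
    [[0,0,-0.03],[0,0,0]],
    [[0,0,-0.05],[0,0,0]],
    [[0,0,-0.07],[0,0,0]],
    [[0,0,-0.09],[0,0,0]],
    [[0,0,-0.105],[0,0,0]],
    [[0,0,-0.115],[0,0,0]],
    [[0,0,-0.12],[0,0,0]],
    [[0,0,-0.12],[0,0,0]],
  ],
)

```text
time: 9.45
eef_pos: [612.0, -343.3, 96.4]
eef_rot: [0.0, 0.115, 0.993, -0.0]
force: [-0.3, -0.2, -2.1]
finger_gap: 59.0
```

```bash
python3 -c "
from h import *
to(502.4,119,96,76.8)
cv2.imwrite('pics/w5.png',camera('wrist')[:,:,::-1])
"
```

```text
t 9.45 tcp [ 612.  -343.3   96.4] jaw 76.8 tilt 0.02 q [-0.68  0.79  1.   -0.    1.35 -2.02] gap 59.0 F [-0.3 -0.2 -2.1]
shift [2.121e-01 4.252e-01 3.000e-04] turn [-0.     0.     0.001]
```

View pics/w5.png

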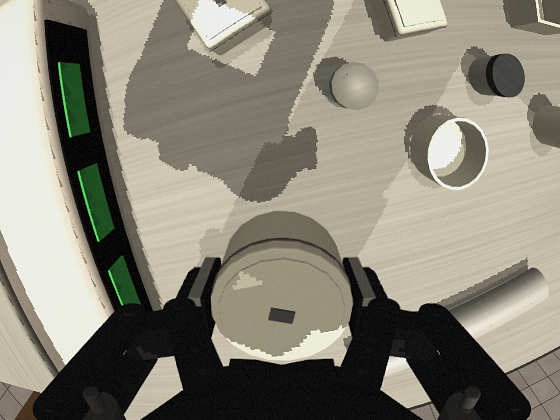

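Emit:
jog_arm(
  targets=[
    [[0.008,0.017,0],[0,0,0]],
    [[0.023,0.047,0],[0,0,0]],
    [[0.042,0.085,0],[0,0,0]],
    [[0.066,0.132,0],[0,0,0]],
    [[0.089,0.179,0],[0,0,0]],
    [[0.112,0.225,0],[0,0,0]],
    [[0.136,0.272,0],[0,0,0]],
    [[0.159,0.319,0],[0,0,0]],
    [[0.182,0.366,0],[0,0,0]],
    [[0.199,0.4,0],[0,0,0]],
  ],
)

```text
time: 10.5
eef_pos: [508.6, 91.4, 95.5]
eef_rot: [-0.001, 0.115, 0.993, -0.0]
force: [0.8, 1.2, -1.5]
finger_gap: 59.0
```

Emit:
jog_arm(
  targets=[
    [[0.01,0.018,0],[0,0,0]],
    [[0.014,0.025,0],[0,0,0]],
    [[0.014,0.025,0.01],[0,0,0]],
    [[0.014,0.025,0.025],[0,0,0]],
    [[0.014,0.025,0.04],[0,0,0]],
    [[0.014,0.025,0.05],[0,0,0]],
    [[0.014,0.025,0.06],[0,0,0]],
    [[0.014,0.025,0.065],[0,0,0]],
    [[0.014,0.025,0.065],[0,0,0]],
    [[0.014,0.025,0.065],[0,0,0]],
  ],
)

```text
time: 11.5
eef_pos: [502.2, 117.1, 31.4]
eef_rot: [0.0, 0.115, 0.993, 0.0]
force: [1.0, -0.4, -2.1]
finger_gap: 58.8
```

```bash
python3 -c "
from h import *
to(502,119,-14,76.8)
cv2.imwrite('pics/w6.png',camera('wrist')[:,:,::-1])
"
```

```text
t 11.5 tcp [502.2 117.1  31.4] jaw 76.8 tilt 0.04 q [ 0.    0.49  1.72 -0.    0.92 -1.34] gap 58.8 F [ 1.  -0.4 -2.1]
shift [0.0006 0.0018 0.0454] turn [0.    0.001 0.001]
```

View pics/w6.png

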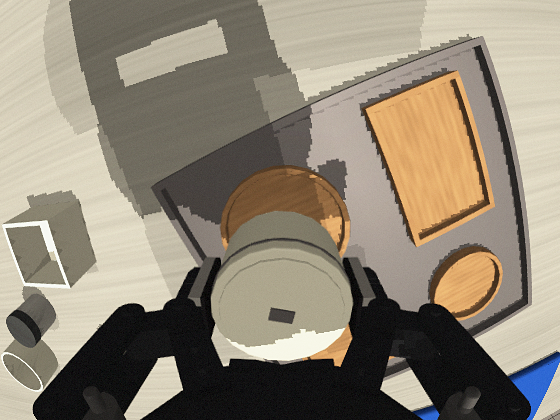

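Emit:
jog_arm(
  targets=[
    [[0.001,0.002,0.01],[0,0,0]],
    [[0.001,0.002,0.02],[0,0,0]],
    [[0.001,0.002,0.03],[0,0,0]],
    [[0.001,0.002,0.036],[0,0,0]],
    [[0.001,0.002,0.04],[0,0,0]],
    [[0.001,0.002,0.043],[0,0,0]],
    [[0.001,0.002,0.045],[0,0,0]],
    [[0.001,0.002,0.046],[0,0,0]],
    [[0.001,0.002,0.046],[0,0,0]],
    [[0.001,0.002,0.046],[0,0,0]],
  ],
)

```text
time: 12.55
eef_pos: [501.5, 119.3, -14.5]
eef_rot: [0.0, 0.115, 0.993, 0.0]
force: [-1.4, -0.4, 2.5]
finger_gap: 58.8
```

Emit:
jog_arm(
  targets=[
    [[0,0,0],[0,0,0]],
    [[0,0,0],[0,0,0]],
    [[0,0,0],[0,0,0]],
    [[0,0,0],[0,0,0]],
    [[0,0,-0.01],[0,0,0]],
    [[0,0,-0.03],[0,0,0]],
    [[0,0,-0.06],[0,0,0]],
    [[0,0,-0.09],[0,0,0]],
    [[0,0,-0.12],[0,0,0]],
    [[0,0,-0.13],[0,0,0]],
  ],
  fingers=1,
)

```text
time: 13.55
eef_pos: [502.6, 119.4, 118.6]
eef_rot: [0.003, 0.115, 0.993, 0.0]
force: [1.0, -1.2, 0.5]
finger_gap: 85.2
```

```bash
python3 -c "
from h import *
to(461.2,-212.2,110,95.2)
cv2.imwrite('pics/w7.png',camera('wrist')[:,:,::-1])
"
```

```text
t 13.55 tcp [502.6 119.4 118.6] jaw 76.8 tilt 0.31 q [ 0.01  0.37  1.64  0.    1.12 -1.33] gap 85.2 F [ 1.  -1.2  0.5]
shift [-0.0351 -0.3324  0.0084] turn [ 0.     0.005 -0.32 ]
```

View pics/w7.png

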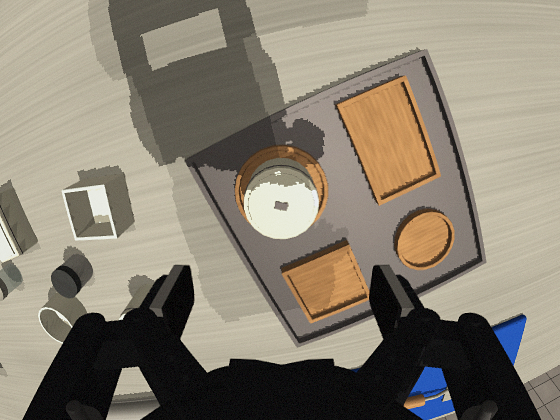

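The wide pot sits upright and centred in the round insert at (281,203). Next is the oblong pot.

Emit:
jog_arm(
  targets=[
    [[-0.035,-0.332,0.008],[0,0,-0.32]],
    [[-0.035,-0.332,0.008],[0,0,-0.32]],
    [[-0.035,-0.332,0.008],[0,0,-0.32]],
    [[-0.035,-0.332,0.008],[0,0,-0.32]],
    [[-0.035,-0.332,0.008],[0,0,-0.32]],
    [[-0.035,-0.332,0.008],[0,0,-0.32]],
    [[-0.035,-0.332,0.008],[0,0,-0.32]],
    [[-0.035,-0.332,0.008],[0,0,-0.32]],
    [[-0.035,-0.332,0.008],[0,0,-0.32]],
    [[-0.035,-0.332,0.008],[0,0,-0.32]],
  ],
)

```text
time: 14.6
eef_pos: [459.6, -210.8, 106.6]
eef_rot: [-0.0, -0.046, 0.999, 0.001]
force: [-1.0, 0.3, -0.2]
finger_gap: 85.4
```

```bash
python3 -c "
from h import *
to(461.2,-212.2,-21,95.2)
cv2.imwrite('pics/w8.png',camera('wrist')[:,:,::-1])
"
```

```text
t 14.6 tcp [ 459.6 -210.8  106.6] jaw 95.2 tilt 0.08 q [-0.66  0.37  1.68  0.    1.09 -2.32] gap 85.4 F [-1.   0.3 -0.2]
shift [-0.0016 -0.0017  0.1276] turn [ 0.001 -0.001  0.   ]
```

View pics/w8.png

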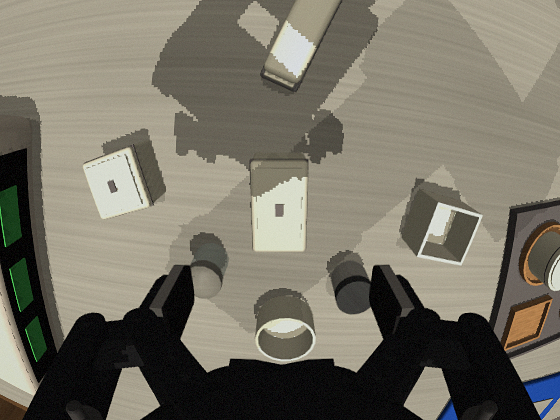

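Emit:
jog_arm(
  targets=[
    [[-0.002,-0.002,0.02],[0,0,0]],
    [[-0.002,-0.002,0.045],[0,0,0]],
    [[-0.002,-0.002,0.07],[0,0,0]],
    [[-0.002,-0.002,0.09],[0,0,0]],
    [[-0.002,-0.002,0.105],[0,0,0]],
    [[-0.002,-0.002,0.115],[0,0,0]],
    [[-0.002,-0.002,0.123],[0,0,0]],
    [[-0.002,-0.002,0.128],[0,0,0]],
    [[-0.002,-0.002,0.128],[0,0,0]],
    [[-0.002,-0.002,0.128],[0,0,0]],
  ],
)

```text
time: 15.65
eef_pos: [462.2, -213.8, -20.4]
eef_rot: [0.0, -0.045, 0.999, -0.0]
force: [0.4, 0.2, 0.9]
finger_gap: 85.2
```

Emit:
jog_arm(
  targets=[
    [[0,0,0],[0,0,0]],
    [[0,0,0],[0,0,0]],
    [[0,0,0],[0,0,0]],
    [[0,0,0],[0,0,0]],
    [[0,0,0],[0,0,0]],
    [[0,0,0],[0,0,0]],
    [[0,0,0],[0,0,0]],
    [[0,0,0],[0,0,0]],
    [[0,0,0],[0,0,0]],
    [[0,0,0],[0,0,0]],
  ],
  fingers=-1,
)

```text
time: 16.65
eef_pos: [462.1, -213.8, -20.5]
eef_rot: [0.0, -0.045, 0.999, -0.0]
force: [-1.6, 1.8, 5.9]
finger_gap: 43.3
```

Emit:
jog_arm(
  targets=[
    [[0,0,-0.005],[0,0,0]],
    [[0,0,-0.015],[0,0,0]],
    [[0,0,-0.03],[0,0,0]],
    [[0,0,-0.05],[0,0,0]],
    [[0,0,-0.07],[0,0,0]],
    [[0,0,-0.09],[0,0,0]],
    [[0,0,-0.105],[0,0,0]],
    [[0,0,-0.115],[0,0,0]],
    [[0,0,-0.12],[0,0,0]],
    [[0,0,-0.12],[0,0,0]],
  ],
)

```text
time: 17.65
eef_pos: [462.0, -213.8, 99.5]
eef_rot: [0.0, -0.045, 0.999, -0.0]
force: [0.1, 0.2, -0.8]
finger_gap: 43.2
```

```bash
python3 -c "
from h import *
to(478.4,225.8,98,102.6)
cv2.imwrite('pics/w9.png',camera('wrist')[:,:,::-1])
"
```

```text
t 17.65 tcp [ 462.  -213.8   99.5] jaw 95.2 tilt 0.03 q [-0.66  0.38  1.68 -0.    1.08 -2.32] gap 43.2 F [ 0.1  0.2 -0.8]
shift [-0.0559  0.4363  0.0013] turn [-0.    0.   -0.13]
```

View pics/w9.png

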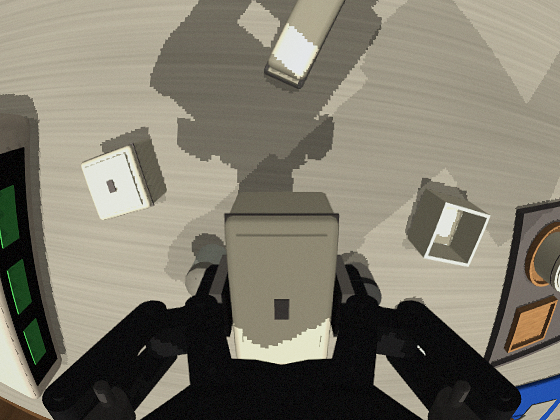

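Emit:
jog_arm(
  targets=[
    [[-0.002,0.017,0],[0,0,-0.005]],
    [[-0.007,0.052,0],[0,0,-0.015]],
    [[-0.012,0.096,0],[0,0,-0.03]],
    [[-0.018,0.144,0],[0,0,-0.045]],
    [[-0.025,0.192,0],[0,0,-0.06]],
    [[-0.031,0.24,0],[0,0,-0.075]],
    [[-0.037,0.288,0],[0,0,-0.09]],
    [[-0.043,0.336,0],[0,0,-0.105]],
    [[-0.049,0.384,0],[0,0,-0.12]],
    [[-0.054,0.42,0],[0,0,-0.13]],
  ],
)

```text
time: 18.7
eef_pos: [476.4, 212.7, 98.5]
eef_rot: [-0.001, -0.111, 0.994, 0.0]
force: [0.9, 0.3, -1.8]
finger_gap: 43.6
```

```bash
python3 -c "
from h import *
to(478.4,225.8,35,102.6)"
```

```text
t 18.7 tcp [476.4 212.7  98.5] jaw 102.8 tilt 0.08 q [ 0.2   0.41  1.64  0.    1.09 -1.6 ] gap 43.6 F [ 0.9  0.3 -1.8]
shift [-0.005   0.0123  0.0635] turn [ 0.    -0.001  0.003]
```

Emit:
jog_arm(
  targets=[
    [[-0.002,0.006,0],[0,0,0]],
    [[-0.004,0.01,0.005],[0,0,0]],
    [[-0.004,0.01,0.015],[0,0,0]],
    [[-0.004,0.01,0.03],[0,0,0]],
    [[-0.004,0.01,0.04],[0,0,0]],
    [[-0.004,0.01,0.05],[0,0,0]],
    [[-0.004,0.01,0.06],[0,0,0]],
    [[-0.004,0.01,0.065],[0,0,0]],
    [[-0.004,0.01,0.065],[0,0,0]],
    [[-0.004,0.01,0.065],[0,0,0]],
  ],
)

```text
time: 19.7
eef_pos: [479.9, 220.1, 34.4]
eef_rot: [0.0, -0.11, 0.994, 0.0]
force: [-0.1, 0.6, -0.1]
finger_gap: 43.7
```

```bash
python3 -c "
from h import *
to(478.4,225.8,-11.5,102.6)
cv2.imwrite('pics/w10.png',camera('wrist')[:,:,::-1])
"
```

```text
t 19.7 tcp [479.9 220.1  34.4] jaw 102.6 tilt 0.03 q [ 0.21  0.51  1.68  0.    0.95 -1.58] gap 43.7 F [-0.1  0.6 -0.1]
shift [0.0002 0.0059 0.0459] turn [0.    0.001 0.   ]
```

View pics/w10.png

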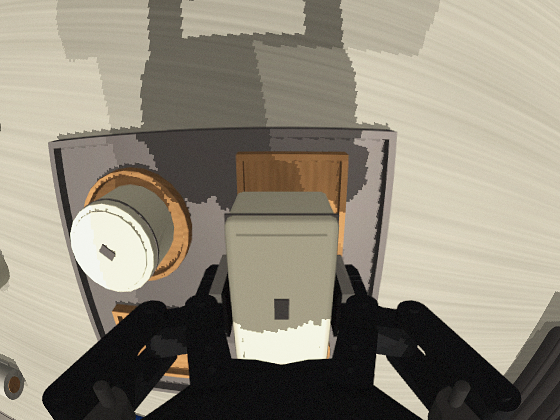

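Emit:
jog_arm(
  targets=[
    [[0,0.006,0.008],[0,0,0]],
    [[0,0.006,0.018],[0,0,0]],
    [[0,0.006,0.028],[0,0,0]],
    [[0,0.006,0.035],[0,0,0]],
    [[0,0.006,0.04],[0,0,0]],
    [[0,0.006,0.043],[0,0,0]],
    [[0,0.006,0.045],[0,0,0]],
    [[0,0.006,0.046],[0,0,0]],
    [[0,0.006,0.046],[0,0,0]],
    [[0,0.006,0.046],[0,0,0]],
  ],
)

```text
time: 20.75
eef_pos: [478.4, 226.0, -11.5]
eef_rot: [0.0, -0.11, 0.994, -0.0]
force: [-1.2, -0.7, 3.5]
finger_gap: 43.4
```

```bash
python3 -c "
from h import *
to(478.4,225.8,-11.5,102.6)"
```

```text
t 20.75 tcp [478.4 226.  -11.5] jaw 102.6 tilt 0.03 q [ 0.22  0.59  1.7  -0.    0.85 -1.57] gap 43.4 F [-1.2 -0.7  3.5]
shift [ 0.0001 -0.0001  0.    ] turn [-0.  0.  0.]
```

Emit:
jog_arm(
  targets=[
    [[0,0,0],[0,0,0]],
    [[0,0,0],[0,0,0]],
    [[0,0,0],[0,0,0]],
    [[0,0,0],[0,0,0]],
    [[0,0,-0.01],[0,0,0]],
    [[0,0,-0.03],[0,0,0]],
    [[0,0,-0.06],[0,0,0]],
    [[0,0,-0.09],[0,0,0]],
    [[0,0,-0.12],[0,0,0]],
    [[0,0,-0.13],[0,0,0]],
  ],
  fingers=1,
)

```text
time: 21.75
eef_pos: [479.6, 226.3, 121.6]
eef_rot: [0.003, -0.11, 0.994, 0.0]
force: [0.8, 0.0, -0.3]
finger_gap: 85.5
```

```bash
python3 -c "
from h import *
to(452.1,-348.5,110,19.4)
cv2.imwrite('pics/w11.png',camera('wrist')[:,:,::-1])
"
```

```text
t 21.75 tcp [479.6 226.3 121.6] jaw 102.6 tilt 0.31 q [ 0.22  0.4   1.6   0.    1.14 -1.57] gap 85.5 F [ 0.8  0.  -0.3]
shift [ 0.1525 -0.5549  0.0108] turn [0.004 0.004 1.453]
```

View pics/w11.png

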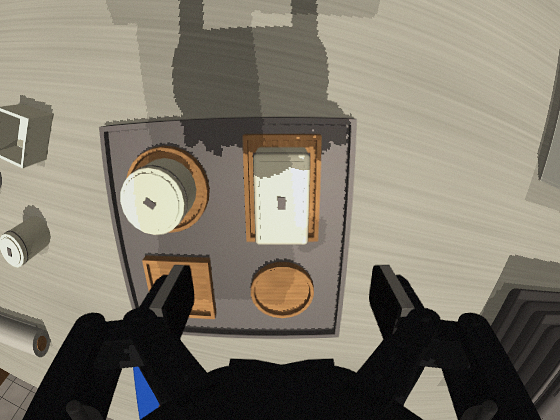

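Emit:
jog_arm(
  targets=[
    [[0.152,-0.555,0.01],[0,0,1.453]],
    [[0.152,-0.555,0.01],[0,0,1.453]],
    [[0.152,-0.555,0.01],[0,0,1.453]],
    [[0.152,-0.555,0.01],[0,0,1.453]],
    [[0.152,-0.555,0.01],[0,0,1.453]],
    [[0.152,-0.555,0.01],[0,0,1.453]],
    [[0.152,-0.555,0.01],[0,0,1.453]],
    [[0.152,-0.555,0.01],[0,0,1.453]],
    [[0.152,-0.555,0.01],[0,0,1.453]],
    [[0.152,-0.555,0.01],[0,0,1.453]],
  ],
)

```text
time: 22.8
eef_pos: [453.8, -275.2, 108.3]
eef_rot: [-0.001, 0.581, 0.814, 0.0]
force: [0.7, -0.1, 0.2]
finger_gap: 85.7
```

```bash
python3 -c "
from h import *
to(452.1,-348.5,110,19.4)"
```

```text
t 22.8 tcp [ 453.8 -275.2  108.3] jaw 19.0 tilt 0.1 q [-0.77  0.42  1.61  0.    1.12 -1.1 ] gap 85.7 F [ 0.7 -0.1  0.2]
shift [-0.0688 -0.0255 -0.0018] turn [-0.001 -0.002 -0.007]
```

Emit:
jog_arm(
  targets=[
    [[-0.04,-0.015,0],[0,0,0]],
    [[-0.068,-0.025,0],[0,0,0]],
    [[-0.068,-0.025,0],[0,0,0]],
    [[-0.068,-0.025,0],[0,0,0]],
    [[-0.068,-0.025,0],[0,0,0]],
    [[-0.068,-0.025,0.01],[0,0,0]],
    [[-0.068,-0.025,0.02],[0,0,0]],
    [[-0.068,-0.025,0.03],[0,0,0]],
    [[-0.068,-0.025,0.03],[0,0,0]],
    [[-0.068,-0.025,0.03],[0,0,0]],
  ],
)

```text
time: 23.8
eef_pos: [453.7, -345.7, 79.2]
eef_rot: [-0.0, 0.578, 0.816, 0.0]
force: [-0.6, 0.9, 0.7]
finger_gap: 85.4
```

```bash
python3 -c "
from h import *
to(452.1,-348.5,-18,19.4)
cv2.imwrite('pics/w12.png',camera('wrist')[:,:,::-1])
"
```

```text
t 23.8 tcp [ 453.7 -345.7   79.2] jaw 19.4 tilt 0.03 q [-0.86  0.53  1.51 -0.    1.1  -1.19] gap 85.4 F [-0.6  0.9  0.7]
shift [-0.0022 -0.0024  0.0972] turn [-0.    -0.001 -0.   ]
```

View pics/w12.png

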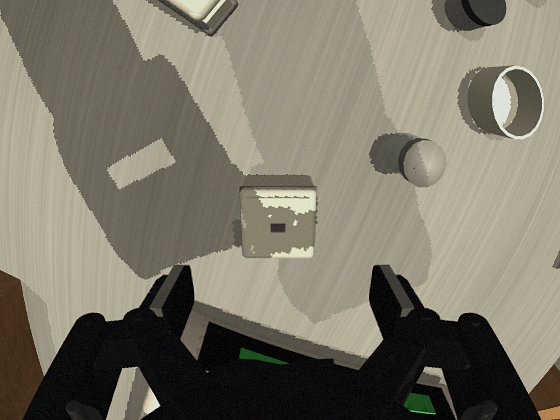

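Emit:
jog_arm(
  targets=[
    [[-0.002,-0.0025,0.005],[0,0,0]],
    [[-0.002,-0.0025,0.02],[0,0,0]],
    [[-0.002,-0.0025,0.04],[0,0,0]],
    [[-0.002,-0.0025,0.06],[0,0,0]],
    [[-0.002,-0.0025,0.075],[0,0,0]],
    [[-0.002,-0.0025,0.085],[0,0,0]],
    [[-0.002,-0.0025,0.093],[0,0,0]],
    [[-0.002,-0.0025,0.097],[0,0,0]],
    [[-0.002,-0.0025,0.097],[0,0,0]],
    [[-0.002,-0.0025,0.097],[0,0,0]],
  ],
)

```text
time: 24.85
eef_pos: [452.3, -348.9, -17.0]
eef_rot: [0.0, 0.578, 0.816, -0.0]
force: [-0.5, 0.2, 0.4]
finger_gap: 85.3
```

Emit:
jog_arm(
  targets=[
    [[0,0,0],[0,0,0]],
    [[0,0,0],[0,0,0]],
    [[0,0,0],[0,0,0]],
    [[0,0,0],[0,0,0]],
    [[0,0,0],[0,0,0]],
    [[0,0,0],[0,0,0]],
    [[0,0,0],[0,0,0]],
    [[0,0,0],[0,0,0]],
    [[0,0,0],[0,0,0]],
    [[0,0,0],[0,0,0]],
  ],
  fingers=-1,
)

```text
time: 25.85
eef_pos: [452.2, -348.8, -17.1]
eef_rot: [0.0, 0.578, 0.816, -0.0]
force: [-0.7, -0.3, 6.1]
finger_gap: 51.2
```

Emit:
jog_arm(
  targets=[
    [[0,0,-0.005],[0,0,0]],
    [[0,0,-0.015],[0,0,0]],
    [[0,0,-0.03],[0,0,0]],
    [[0,0,-0.05],[0,0,0]],
    [[0,0,-0.07],[0,0,0]],
    [[0,0,-0.09],[0,0,0]],
    [[0,0,-0.105],[0,0,0]],
    [[0,0,-0.115],[0,0,0]],
    [[0,0,-0.12],[0,0,0]],
    [[0,0,-0.12],[0,0,0]],
  ],
)

```text
time: 26.85
eef_pos: [452.1, -348.6, 102.8]
eef_rot: [0.0, 0.578, 0.816, -0.0]
force: [-0.4, -0.0, -2.0]
finger_gap: 51.3
```

```bash
python3 -c "
from h import *
to(609.1,142.8,102,12.7)
cv2.imwrite('pics/w13.png',camera('wrist')[:,:,::-1])
"
```

```text
t 26.85 tcp [ 452.1 -348.6  102.8] jaw 19.4 tilt 0.03 q [-0.86  0.5   1.49  0.    1.15 -1.2 ] gap 51.3 F [-0.4 -0.  -2. ]
shift [0.4116 0.3111 0.0007] turn [0.    0.    0.116]
```

View pics/w13.png

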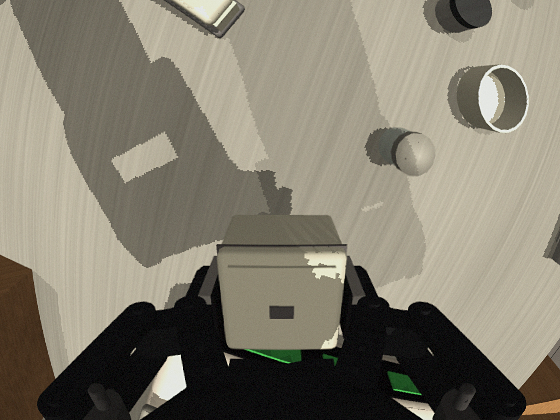

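Emit:
jog_arm(
  targets=[
    [[0.012,0.009,0],[0,0,0.004]],
    [[0.037,0.028,0],[0,0,0.01]],
    [[0.07,0.053,0],[0,0,0.02]],
    [[0.107,0.081,0],[0,0,0.03]],
    [[0.144,0.109,0],[0,0,0.04]],
    [[0.181,0.137,0],[0,0,0.051]],
    [[0.218,0.165,0],[0,0,0.061]],
    [[0.255,0.193,0],[0,0,0.072]],
    [[0.293,0.221,0],[0,0,0.082]],
    [[0.33,0.249,0],[0,0,0.093]],
  ],
)

```text
time: 27.9
eef_pos: [577.0, 48.4, 101.8]
eef_rot: [-0.001, 0.615, 0.788, -0.0]
force: [0.2, -0.7, -0.9]
finger_gap: 51.4
```

Emit:
jog_arm(
  targets=[
    [[0.031,0.021,0],[0,0,0.01]],
    [[0.057,0.042,0],[0,0,0.018]],
    [[0.073,0.056,0],[0,0,0.023]],
    [[0.08,0.061,0],[0,0,0.023]],
    [[0.08,0.061,0.01],[0,0,0.023]],
    [[0.08,0.061,0.025],[0,0,0.023]],
    [[0.08,0.061,0.04],[0,0,0.023]],
    [[0.08,0.061,0.055],[0,0,0.023]],
    [[0.08,0.061,0.06],[0,0,0.023]],
    [[0.08,0.061,0.06],[0,0,0.023]],
  ],
)

```text
time: 28.9
eef_pos: [616.8, 137.4, 41.5]
eef_rot: [-0.001, 0.625, 0.781, -0.001]
force: [0.1, -0.1, -1.3]
finger_gap: 51.5
```

```bash
python3 -c "
from h import *
to(609.1,142.8,-8,12.7)
cv2.imwrite('pics/w14.png',camera('wrist')[:,:,::-1])
"
```

```text
t 28.9 tcp [616.8 137.4  41.5] jaw 12.7 tilt 0.1 q [ 0.03  0.7   1.33  0.    1.12 -0.19] gap 51.5 F [ 0.1 -0.1 -1.3]
shift [ 0.007  -0.0062  0.0495] turn [-0.002 -0.    -0.   ]
```

View pics/w14.png

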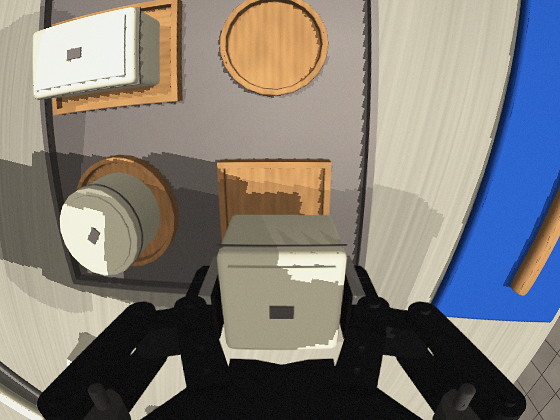

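Emit:
jog_arm(
  targets=[
    [[0.004,-0.003,0],[0,0,0]],
    [[0.007,-0.006,0],[0,0,0]],
    [[0.007,-0.006,0.01],[0,0,0]],
    [[0.007,-0.006,0.02],[0,0,0]],
    [[0.007,-0.006,0.03],[0,0,0]],
    [[0.007,-0.006,0.038],[0,0,0]],
    [[0.007,-0.006,0.044],[0,0,0]],
    [[0.007,-0.006,0.048],[0,0,0]],
    [[0.007,-0.006,0.05],[0,0,0]],
    [[0.007,-0.006,0.05],[0,0,0]],
  ],
)

```text
time: 29.95
eef_pos: [610.0, 143.2, -7.5]
eef_rot: [0.0, 0.624, 0.781, 0.0]
force: [-0.8, -0.3, -1.7]
finger_gap: 51.6
```

```bash
python3 -c "
from h import *
to(609.1,142.8,-8,12.7)"
```

```text
t 29.95 tcp [610.  143.2  -7.5] jaw 12.7 tilt 0.01 q [ 0.04  0.75  1.38  0.    1.01 -0.18] gap 51.6 F [-0.8 -0.3 -1.7]
shift [-0.0002 -0.001   0.0005] turn [0. 0. 0.]
```

Emit:
jog_arm(
  targets=[
    [[0,0,0.001],[0,0,0]],
    [[0,0,0.001],[0,0,0]],
    [[0,0,0.001],[0,0,0]],
    [[0,0,0],[0,0,0]],
    [[0,0,-0.01],[0,0,0]],
    [[0,0,-0.03],[0,0,0]],
    [[0,0,-0.06],[0,0,0]],
    [[0,0,-0.09],[0,0,0]],
    [[0,0,-0.12],[0,0,0]],
    [[0,0,-0.13],[0,0,0]],
  ],
  fingers=1,
)

```text
time: 30.95
eef_pos: [611.3, 143.3, 126.6]
eef_rot: [0.002, 0.624, 0.781, 0.002]
force: [0.2, -0.1, -0.5]
finger_gap: 85.1
```

```bash
python3 -c "
from h import *
to(596.5,-55,120,76.8)
cv2.imwrite('pics/w15.png',camera('wrist')[:,:,::-1])
"
```

```text
t 30.95 tcp [611.3 143.3 126.6] jaw 12.7 tilt 0.34 q [ 0.04  0.59  1.27 -0.    1.27 -0.18] gap 85.1 F [ 0.2 -0.1 -0.5]
shift [-0.1902 -0.0581  0.0064] turn [ 0.005  0.004 -1.118]
```

View pics/w15.png

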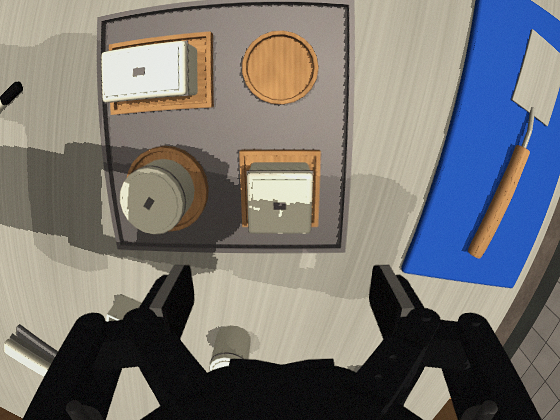

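Emit:
jog_arm(
  targets=[
    [[-0.19,-0.058,0.01],[0,0,-0.65]],
    [[-0.19,-0.058,0.01],[0,0,-0.65]],
    [[-0.19,-0.058,0.01],[0,0,-0.65]],
    [[-0.19,-0.058,0.01],[0,0,-0.65]],
    [[-0.19,-0.058,0.01],[0,0,-0.65]],
    [[-0.19,-0.058,0.01],[0,0,-0.65]],
    [[-0.19,-0.058,0.01],[0,0,-0.65]],
    [[-0.19,-0.058,0.01],[0,0,-0.65]],
    [[-0.19,-0.058,0.01],[0,0,-0.65]],
    [[-0.19,-0.058,0.01],[0,0,-0.65]],
  ],
)

```text
time: 32.0
eef_pos: [595.2, -54.1, 112.4]
eef_rot: [-0.0, 0.342, 0.94, 0.0]
force: [0.3, 0.9, 0.7]
finger_gap: 85.2
```

```bash
python3 -c "
from h import *
to(596.5,-55,-12)
cv2.imwrite('pics/w16.png',camera('wrist')[:,:,::-1])
"
```

```text
t 32.0 tcp [595.2 -54.1 112.4] jaw 50.0 tilt 0.0 q [-0.29  0.55  1.39  0.    1.21 -1.16] gap 85.2 F [0.3 0.9 0.7]
shift [-1.600e-03  1.000e-04  1.244e-01] turn [0. 0. 0.]
```

View pics/w16.png

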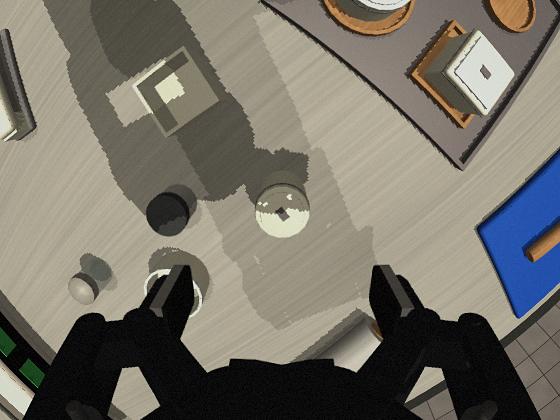

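Emit:
jog_arm(
  targets=[
    [[-0.002,0,0.02],[0,0,0]],
    [[-0.002,0,0.045],[0,0,0]],
    [[-0.002,0,0.07],[0,0,0]],
    [[-0.002,0,0.09],[0,0,0]],
    [[-0.002,0,0.105],[0,0,0]],
    [[-0.002,0,0.115],[0,0,0]],
    [[-0.002,0,0.121],[0,0,0]],
    [[-0.002,0,0.124],[0,0,0]],
    [[-0.002,0,0.124],[0,0,0]],
    [[-0.002,0,0.124],[0,0,0]],
  ],
)

```text
time: 33.05
eef_pos: [597.1, -56.3, -10.9]
eef_rot: [0.001, 0.342, 0.94, 0.0]
force: [-0.6, -0.1, 0.5]
finger_gap: 85.7
```

Emit:
jog_arm(
  targets=[
    [[0,0,0],[0,0,0]],
    [[0,0,0],[0,0,0]],
    [[0,0,0],[0,0,0]],
    [[0,0,0],[0,0,0]],
    [[0,0,0],[0,0,0]],
    [[0,0,0],[0,0,0]],
    [[0,0,0],[0,0,0]],
    [[0,0,0],[0,0,0]],
    [[0,0,0],[0,0,0]],
    [[0,0,0],[0,0,0]],
  ],
  fingers=-1,
)

```text
time: 34.05
eef_pos: [597.0, -56.3, -11.1]
eef_rot: [0.0, 0.342, 0.94, 0.0]
force: [-0.5, -0.3, 5.5]
finger_gap: 41.1
```

Emit:
jog_arm(
  targets=[
    [[0,0,-0.005],[0,0,0]],
    [[0,0,-0.015],[0,0,0]],
    [[0,0,-0.03],[0,0,0]],
    [[0,0,-0.05],[0,0,0]],
    [[0,0,-0.07],[0,0,0]],
    [[0,0,-0.09],[0,0,0]],
    [[0,0,-0.11],[0,0,0]],
    [[0,0,-0.125],[0,0,0]],
    [[0,0,-0.13],[0,0,0]],
    [[0,0,-0.13],[0,0,0]],
  ],
)

```text
time: 35.05
eef_pos: [596.9, -56.2, 119.4]
eef_rot: [0.001, 0.342, 0.94, 0.0]
force: [-1.1, -0.6, -1.8]
finger_gap: 41.2
```

```bash
python3 -c "
from h import *
to(585.1,249.3,119)
cv2.imwrite('pics/w17.png',camera('wrist')[:,:,::-1])
"
```

```text
t 35.05 tcp [596.9 -56.2 119.4] jaw 50.0 tilt 0.09 q [-0.29  0.54  1.37 -0.    1.22 -1.16] gap 41.2 F [-1.1 -0.6 -1.8]
shift [0.2056 0.2263 0.0003] turn [0. 0. 0.]
```

View pics/w17.png

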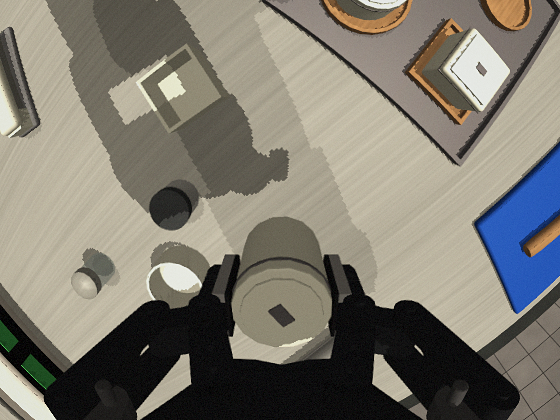

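Emit:
jog_arm(
  targets=[
    [[0.01,0.011,0],[0,0,0]],
    [[0.029,0.032,0],[0,0,0]],
    [[0.054,0.059,0],[0,0,0]],
    [[0.082,0.09,0],[0,0,0]],
    [[0.111,0.122,0],[0,0,0]],
    [[0.14,0.154,0],[0,0,0]],
    [[0.165,0.181,0],[0,0,0]],
    [[0.185,0.203,0],[0,0,0]],
    [[0.2,0.219,0],[0,0,0]],
    [[0.206,0.226,0],[0,0,0]],
  ],
)

```text
time: 36.1
eef_pos: [583.0, 252.1, 117.5]
eef_rot: [-0.001, 0.341, 0.94, -0.0]
force: [0.5, -0.5, -0.7]
finger_gap: 40.9
```

Emit:
jog_arm(
  targets=[
    [[0,0,0],[0,0,0]],
    [[0,0,0.01],[0,0,0]],
    [[0,0,0.025],[0,0,0]],
    [[0,0,0.045],[0,0,0]],
    [[0,0,0.06],[0,0,0]],
    [[0,0,0.07],[0,0,0]],
    [[0,0,0.08],[0,0,0]],
    [[0,0,0.08],[0,0,0]],
    [[0,0,0.08],[0,0,0]],
    [[0,0,0.08],[0,0,0]],
  ],
)

```text
time: 37.1
eef_pos: [584.8, 249.5, 39.3]
eef_rot: [0.001, 0.342, 0.94, 0.0]
force: [-0.5, 0.6, -1.7]
finger_gap: 41.2
```

```bash
python3 -c "
from h import *
to(585.1,249.3,-2)
cv2.imwrite('pics/w18.png',camera('wrist')[:,:,::-1])
"
```

```text
t 37.1 tcp [584.8 249.5  39.3] jaw 50.0 tilt 0.08 q [ 0.22  0.71  1.32 -0.    1.11 -0.65] gap 41.2 F [-0.5  0.6 -1.7]
shift [-0.0003  0.      0.0413] turn [0. 0. 0.]
```

View pics/w18.png

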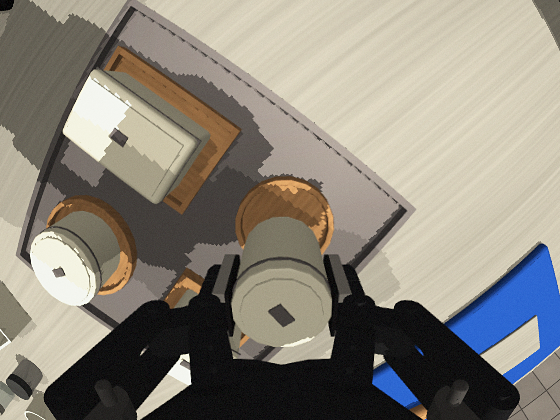

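Emit:
jog_arm(
  targets=[
    [[0,0,0.008],[0,0,0]],
    [[0,0,0.016],[0,0,0]],
    [[0,0,0.024],[0,0,0]],
    [[0,0,0.03],[0,0,0]],
    [[0,0,0.035],[0,0,0]],
    [[0,0,0.038],[0,0,0]],
    [[0,0,0.04],[0,0,0]],
    [[0,0,0.041],[0,0,0]],
    [[0,0,0.0415],[0,0,0]],
    [[0,0,0.0415],[0,0,0]],
  ],
)

```text
time: 38.15
eef_pos: [584.4, 249.4, -2.1]
eef_rot: [0.0, 0.342, 0.94, 0.0]
force: [-3.8, -1.0, 5.2]
finger_gap: 40.4
```

Emit:
jog_arm(
  targets=[
    [[0,0,0],[0,0,0]],
    [[0,0,0],[0,0,0]],
    [[0,0,0],[0,0,0]],
    [[0,0,0],[0,0,0]],
    [[0,0,-0.01],[0,0,0]],
    [[0,0,-0.03],[0,0,0]],
    [[0,0,-0.06],[0,0,0]],
    [[0,0,-0.09],[0,0,0]],
    [[0,0,-0.12],[0,0,0]],
    [[0,0,-0.16],[0,0,0]],
  ],
  fingers=1,
)

```text
time: 39.15
eef_pos: [583.7, 249.2, 158.0]
eef_rot: [-0.001, 0.342, 0.94, -0.0]
force: [-1.1, -0.1, -0.1]
finger_gap: 85.6
```

Emit:
jog_arm(
  targets=[
    [[0.04,0,-0.05],[0,0,0]],
    [[0.08,0,-0.05],[0,0,0]],
    [[0.12,0.05,-0.05],[0,0,0]],
    [[0.15,0.1,-0.05],[0,0,0]],
    [[0.15,0.15,-0.05],[0,0,0]],
    [[0.15,0.18,-0.05],[0,0,0]],
    [[0.15,0.2,-0.05],[0,0,0]],
    [[0.15,0.2,-0.05],[0,0,0]],
    [[0.15,0.2,-0.05],[0,0,0]],
    [[0.15,0.2,-0.05],[0,0,0]],
  ],
)

```text
time: 40.15
eef_pos: [598.1, 498.7, 207.3]
eef_rot: [0.0, 0.342, 0.94, 0.0]
force: [-0.6, 1.1, 1.1]
finger_gap: 85.4
```

Run:
```python
from h import *
to(585.1,249.3,-2)
t=camera('top')[:,:,::-1].copy();cv2.imwrite('pics/b_top.png',t)
cv2.imwrite('pics/b_z.png',cv2.resize(t[125:275,110:480],None,fx=2,fy=2,interpolation=2))
cv2.imwrite('pics/b_side.png',camera('side')[:,:,::-1])
```

```text
t 40.15 tcp [598.1 498.7 207.3] jaw 50.0 tilt 0.01 q [ 0.55  1.03  0.28 -0.    1.83 -0.33] gap 85.4 F [-0.6  1.1  1.1]
shift [-0.1505 -0.1993  0.2093] turn [0. 0. 0.]
```

View pics/b_z.png

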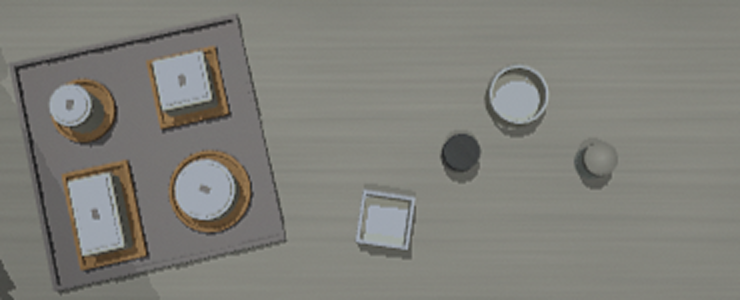

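View pics/b_side.png

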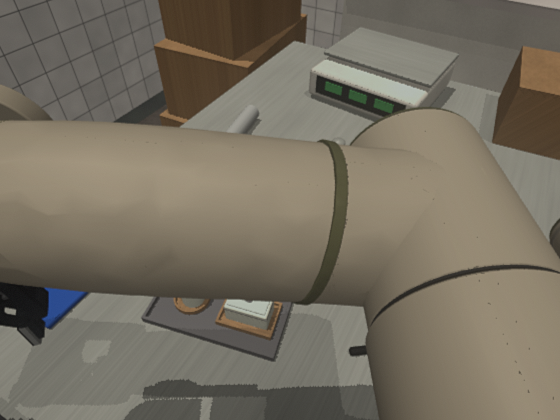

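Everything looks seated from above. I'll measure the lid centres against the insert centres, using lid height on the 9 mm floor.

Run:
```python
from h import *
a=cv2.imread('pics/a_top.png');b=cv2.imread('pics/b_top.png');g=b.min(2)
N=dict(wide=(502.4,119.1,(212,219),53),slim=(585.1,249.2,(145,177),67),square=(609.1,142.8,(201,165),57),oblong=(478.4,225.8,(158,232),53))
n,l,_,_=cv2.connectedComponentsWithStats((g>140).astype(np.uint8))
for k,(x,y,p,z) in N.items():
    q=l[p[1]-8:p[1]+9,p[0]-8:p[0]+9];i=np.bincount(q[q>0]).argmax()
    c,_=cv2.findContours((l==i).astype(np.uint8),0,1);X=ray("top",max(c,key=cv2.contourArea)[:,0],z).astype(np.float32)
    r=cv2.minAreaRect(X)
    s=g[p[1]-4:p[1]+5,p[0]-4:p[0]+5];yy,xx=np.where(s<125)
    t=ray("top",[xx.mean()+p[0]-4,yy.mean()+p[1]-4],z)[0] if len(xx) else None
    print(k,np.round(r[0],1),np.round(r[1],1),"off",np.round(np.subtract(r[0],(x,y)),1),"tab off",None if t is None else np.round(t-(x,y),1))
# open pots unchanged?
for nm,(x0,x1,y0,y1) in dict(o_round=(352,386,155,192),o_sq=(286,320,218,252)).items():
    f=lambda im:np.float32(im[y0:y1,x0:x1].min(2))
    print(nm,cv2.phaseCorrelate(f(a),f(b)))
```

```text
wide [501.2 118.6] [57.1 55. ] off [-1.2 -0.5] tab off [-0.2 -0.7]
slim [583.1 249.1] [39.5 37. ] off [-2.  -0.1] tab off [-1.4  0.3]
square [609.2 141.6] [49.3 50. ] off [ 0.1 -1.2] tab off [ 0.1 -1.2]
oblong [477.4 224.7] [73.4 41.5] off [-1.  -1.1] tab off [-1.7 -0.6]
o_round ((0.006188558662206134, 0.006923715509973505), 0.9945980610118972)
o_sq ((0.0497472337286915, 0.0033004993745961997), 1.0058349393032215)
```

```bash
python3 -c "
from workcell import *
print(sign_off())"
```

```text
the job is handed in; nothing more can be done
None
```

All four closed pots are standing in their matching inserts, and I handed the job in at about 40 s of the 88 s allowed. The hand-in reports no verdict, so what follows rests on my own checks.

- **Placement:** In the last top view the lid centres lie about 1–2 mm from the insert centres (limit 13 mm), assuming each pot stands on its 9 mm-high insert floor. All four look flat and upright.
- **Open pots:** Their image shift from start to end is under 0.1 px, so they have not moved. The arm is clear and open, with about zero force.
- **One attempt went wrong:** On the first try at the wide pot the fingers closed on top of the lid, pressing with about 21 N. The real fingertips sit about 33 mm behind the stated TCP; the lid contact and the wrist picture agreed on this. I lifted off, saw the pot still upright, and gripped everything that much lower from then on.
- **Not checked:** The arm blocked the final side view of the tray. How the slim pot sits, placed last, is therefore confirmed only by the top view and the set-down height and force.

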